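Draw two stock items off the pharmacy carousel and park the order tray

ROBOT

A 7-joint arm with a two-finger parallel gripper is mounted at the origin on the work surface. World frame = base frame: x ahead of the robot, y to its left, z up, the work surface at z = 0. Lengths are in mm, angles in rad, forces in N, time in s.
With the tool pointing down it reaches from about 425 to 875 mm from the base axis. Payload 4.7 kg.
Tool frame: the origin (TCP) lies at the very end of the fingers, on their centre line; the grasp point (between the pads) lies 19 mm behind it (robot.grip_depth is the z of the grasp point in the tool frame, in mm); z points along the fingers, y is the direction in which the jaws open and shut (so a half turn about z gives the same grasp; the last joint's range is limited). The gripper opens to 85 mm and grips with 20 to 120 N. Pads are 22 mm wide; open, the fingers measure 114 mm over their backs; the gripper's body (76 mm by 85 mm) begins 54 mm behind the grasp point. The pads swing forward as they close: fully open they stand 13 mm farther back than shut.
Start: joints at [1.245, 0.321, -0.07, 1.45, 0.023, 1.371, -0.057], TCP at [216.625, -612.861, 231.349] pointing down, gripper open.
Joint ranges: [-2.86, 2.86], [-0.3, 2.09], [-1.38, 1.24], [0.06, 2.45], [-1.56, 4.7], [0.09, 2.05], [-2.69, 2.69]. Speed limits (rad/s): [2.57, 2.57, 3.14, 3.14, 3.14, 3.14, 3.14].

INTERFACE

Orientations are given as a rotation vector (axis times angle).
In Python, from bench import sense, vision, robot, nets gives the robot as it stands. The module is installed in compiled form; this text tells all that it offers.
- The arm moves only by the tool drive_tool, never from a script. Its argument "motion" is a list of rows, each a list of 5 numbers: the shift along the tool's x, y, z in cm, then the turn about the tool's z in rad, then the opening, from -1 (shut) to 1 (fully open). In form: [[tx, ty, tz, roll, hand], ...]. A call has 1 to 20 rows; each row shifts and turns the commanded pose from where the row before left it, along the tool's axes as they then stand; what a row does not reach is not made up. A row lasts 1/12 s, in which the tool goes at most 41.7 mm and 7.16 degrees, less where a joint would pass 70% of its speed; a pose out of reach is approached as far as the arm can. A call is refused whole if a number of a shift passes 4.17 or a number of a turn 0.125, either way. A call with a gripper value outside its range is refused whole. The fingers move at their own pace and stop on an object; "force" is the grip in N (left out, the last holds). Time passes only in rows, so rows that do not move let the fingers close. It gives the time, the measured TCP pose, the force and the opening at its end, in the units of the state.
- sense(): the state, without advancing time (a new reading comes with each control period).
- vision.grab_frame(name): name is "scene" or "top" or "wrist"; returns a dict with "frame" (400x640x3 uint8, blue, green, red), "depth" (400x640 float32, mm along the optical axis (not along the pixel's ray), 0 where there is no reading), "vfov" (degrees; the focal length in pixels is half the picture's height over the tangent of half this angle, whatever the lens; pixels are square), "cx", "cy" (the principal point, pixels), "R" (3x3) and "t" (3): a world point X has camera coordinates R X + t. Camera axes: x right, y down, z forward; pixel columns grow to the right and rows downward; lengths in mm; the calibration is good to about 2 mm. The wrist camera is an equidistant fisheye: a pixel r from the principal point sees the ray r / f radians off the axis. A picture is of the moment at which its call begins.
- robot.finish_job(): hands the job in, once; it reports no verdict.
Trained networks look in the newest picture that a camera, given by its name, has taken for a name from the list of things; names that differ only in an ending like _2 or _b are one class to them, and where a whole thing is asked for, a point or a joint stands for the part that bears it (a point fixed in the world has none). Each returns a list of dicts, best first, with "conf" (0 to 1); they miss things now and then, are a little off and sometimes report something else, mostly with a low value. They report only what shows in the picture. A call takes as long as a camera call. They do not tell look-alikes from the thing itself.
- nets.recognise(camera, label): "xyz" ([x, y, z] in mm, in world coordinates, good to about 4 mm: the middle of the surface that is visible of it).
The state is a dict: "clock": time; "joints": joint angles; "joint_vel": joint speeds; "joint_torque": joint torques, N m; "tool_pos": TCP position; "eef_rot": TCP orientation; "contact_force": force on the tool from outside, world axes, zero at the start; "moment": the same for the moment, N m; "finger_gap": opening from 0.0 (shut) to 1.0 (fully open).
Only numpy, scipy, OpenCV 4.12 (cv2) and the standard library are available. Lean on these libraries where they do the work, as an engineer would, in place of code of your own. Each camera call takes 0.05 s, during which the arm holds its last target. There are 200 camera calls.

TASK

Make up the order from the stock carousel: turn the carousel as needed and draw the wide, squat jar and the flat carton off its edge into the steel tray in front of it, side by side, both flat on the tray's floor and the right way up. Then slide the loaded tray in under the checking shelf until it is home against the stop at the back, its outer end left sticking out. Leave the other two containers standing in the carousel, and do not disturb the mortar or the bottles on the shelf.

Things in the scene. Friction and masses are not known exactly. Their poses are not given: they have to be found in the camera images.
- carousel_deck: Round cream deck of the stock carousel, 350 mm across, 12 mm thick, flat, no lip at its edge. Turns about its upright centre axis, both ways, more than a full turn, and stays where left; light friction (under 1.5 N at the edge). Cannot move otherwise. Origin on the axis at the deck's underside, 12 mm above the counter; stock stands on its upper face, 24 mm above the counter. z up.
- hub_top (a point): Top of the post on the carousel's axis, 34 mm across, 82 mm above the counter. Four partitions run out from it to 165 mm from the axis, along the deck's own +x, -x, +y and -y axes, and make four quarter sections: upright walls fixed to the deck, 8 mm thick, 45 mm high above the deck's upper face (top 69 mm above the counter), strong enough to turn the deck by.
- wide_jar: Wanted: white plastic jar, wide and squat, flat screw lid: body 80 mm across, lid 84 mm, 55 mm high, 0.2 to 0.4 kg. Stands loose in one carousel section, centre about 117 mm from the axis on the section's middle line (45 degrees from the partitions). Origin at the centre of its underside, z up.
- carton: Wanted: flat white carton, 80 mm (its x) by 78 mm (its y), 42 mm high, 0.1 to 0.23 kg. Stands loose in a carousel section next to the wide jar's section, centre about 117 mm from the axis on the section's middle line. Origin at the centre of its underside, z up.
- amber_bottle: Not wanted: tall brown stoppered bottle, 70 mm across, 112 mm high, in one of the two other carousel sections, about 117 mm from the axis. Origin at the centre of its underside, z up.
- slim_jar: Not wanted: white plastic jar, narrower and taller than the wide one: 58 mm across, 78 mm high, in the remaining carousel section, about 117 mm from the axis. Origin at the centre of its underside, z up.
- tray: Order tray, bright steel, open on top: 116 mm (its x) by 230 mm (its y), walls 4 mm thick and 18 mm high, floor 4 mm thick, about 0.5 kg, loose on the counter between the robot and the carousel, its long side 4 to 12 mm from the carousel's edge; its wall top is 6 mm lower than the deck's face. Origin at the centre of its underside, z up; its +y end points to the shelf.
- shelf: Checking shelf, fixed: cream board 340 mm (x) by 160 mm (y), underside 100 mm and top 118 mm above the counter, on four thin legs at its corners, with bottles up to 110 mm tall on it. The tray goes in under it from its -y side, moving along +y; front edge of the board at y = -80 mm. With the tray home its origin is at x about 0, y = -45 mm. Origin on the counter under the board's centre, z up.
- stop (a point): Middle of the face of the stop bar under the back of the shelf (face at shelf y = +70 mm, 30 mm high), 9 mm above the counter; the tray's +y end is home when it touches it, and 80 mm of the tray then sticks out in front of the board. Two low guide strips, 14 mm high, 170 mm apart (shelf x -85 and +85 mm), lead to it from the board's front edge.
- glass_bottle: Bystander: white-filled stoppered bottle, 64 mm across, 110 mm high, loose on top of the shelf. Origin at the centre of its underside, z up.
- mortar: Bystander: white porcelain mortar 132 mm across, 66 mm high, its pestle leaning in it to 104 mm high and 20 mm past the rim, on the counter to the right of the tray. Origin at the centre of its underside, z up.
Not all that is in view belongs to the job. What is shaped like the wide_jar but pink is not meant.

How it is judged (in metres and radians):
On the way:
1. the wide jar and the carton both lie flat in the tray while the tray still stands clear of its home under the shelf (x of wide_jar in the frame of tray between -0.058 and 0.058 m and y of wide_jar in the frame of tray between -0.115 and 0.115 m and z of each of wide_jar, carton in the frame of tray below 0.012 m and angle between each of wide_jar, carton's own z axis and vertical below 0.15 rad and x of carton in the frame of tray between -0.058 and 0.058 m and y of carton in the frame of tray between -0.115 and 0.115 m and y of tray in the frame of shelf below -0.12 m), for 0.2 s.
At the end, for the whole second after the job is handed in: Jar and carton at rest, flat on the tray's floor (tilt < 0.15 rad, raised < 12 mm), centres inside it; tray flat and at rest under the shelf, within 15 mm of the stop, 40 mm of the middle, 0.15 rad of square; amber bottle and slim jar upright in the carousel (within 165 mm of its axis) (x of wide_jar in the frame of tray between -0.058 and 0.058 m and y of wide_jar in the frame of tray between -0.115 and 0.115 m and z of each of wide_jar, carton in the frame of tray below 0.012 m and angle between each of wide_jar, carton's own z axis and vertical below 0.15 rad and x of carton in the frame of tray between -0.058 and 0.058 m and y of carton in the frame of tray between -0.115 and 0.115 m and y of tray in the frame of shelf between -0.06 and -0.03 m and x of tray in the frame of shelf between -0.04 and 0.04 m and angle between the y axis of tray and the y axis of shelf, either way round below 0.15 rad and height (world z) of tray below 0.006 m and angle between tray's own z axis and vertical below 0.05 rad and horizontal distance between each of amber_bottle, slim_jar and carousel_deck below 0.165 m and height (world z) of each of amber_bottle, slim_jar above 0.015 m and angle between each of amber_bottle, slim_jar's own z axis and vertical below 0.3 rad and linear speed of each of wide_jar, carton, tray below 0.02 m/s); the robot touches nothing.
It fails at once if the wide jar or the carton is tipped over (angle between any of wide_jar, carton's own z axis and vertical above 0.9 rad).
It fails at once if the amber bottle falls over or leaves the carousel (angle between amber_bottle's own z axis and vertical above 0.6 rad or height (world z) of amber_bottle below 0.012 m).
It fails at once if the slim jar falls over or leaves the carousel (angle between slim_jar's own z axis and vertical above 0.6 rad or height (world z) of slim_jar below 0.012 m).
It fails at once if the mortar is disturbed by more than 30 mm (distance of mortar from where it was at the start of the episode above 0.03 m).
It fails at once if the bottle on the shelf is shifted by more than 30 mm or falls (distance of glass_bottle from where it was at the start of the episode above 0.03 m or angle between glass_bottle's own z axis and vertical above 0.5 rad).
It also fails if it takes over 72 s, if anything falls off the work surface, if the arm or the gripper's body presses on something with over 40 N, if the wrist force passes 120 N, or if a joint passes its speed limit or range.

## Working session

There is one attempt and no reset: what is moved stays moved. The work goes in short steps, Python scripts to look and compute and a tool call to move; the robot and the scene stay as the last step left them, time stands still between calls to the robot, and variables do not carry over. Pictures are saved under pics/ and viewed, about 8 in all and at most 12, crops included, and the job is handed in when it is done.

Besides the shell and the picture viewer there is one more tool, called after ">>>" as a command line: name --pt "numbers of a row" for each row, then --argument value for the rest. drive_tool: Moves the arm, as the interface text tells. Its arguments: {"type":"object","properties":{"motion":{"type":"array","items":{"type":"array","items":{"type":"number"}}},"force":{"type":"number"}},"required":["motion"]}

```bash
mkdir -p pics; cat > h.py <<'E'
import numpy as np, cv2
from bench import sense, vision, robot, nets
def world(g,u,v):
    f=200/np.tan(np.radians(g["vfov"])/2); z=g["depth"][int(v),int(u)]
    c=np.array([(u-g["cx"])/f*z,(v-g["cy"])/f*z,z]); return np.array(g["R"]).T@(c-np.array(g["t"]))
def cloud(g):
    f=200/np.tan(np.radians(g["vfov"])/2); z=g["depth"]; v,u=np.mgrid[:400,:640]
    c=np.stack([(u-g["cx"])/f*z,(v-g["cy"])/f*z,z],-1); return (c-np.array(g["t"]))@np.array(g["R"])
E
python3 - <<'E'
from h import *
s=sense();print(s)
for n in("top","scene"):
    g=vision.grab_frame(n);cv2.imwrite(f"pics/{n}0.png",g["frame"]);np.savez(f"{n}0.npz",**g);print(n,g["vfov"],np.array(g["R"]).round(2).tolist(),g["t"])
    for l in("hub_top","carousel_deck","wide_jar","carton","amber_bottle","slim_jar","tray","shelf","stop","glass_bottle","mortar"):
        print(l,[(np.round(d["xyz"]).tolist(),round(d["conf"],2)) for d in nets.recognise(n,l)[:3]])
E
```

```text
{'clock': 0.0, 'joints': array([ 1.24508506,  0.32182943, -0.07008377,  1.45169974,  0.02259229,
        1.37076128, -0.05692003]), 'joint_vel': array([-0.00100969, -0.00067429, -0.0017843 ,  0.00065414,  0.00103236,
       -0.00165598,  0.00053628]), 'joint_torque': array([ 4.20838005e-04, -4.93578887e+01, -3.82237108e-01, -3.14329362e+01,
        1.30069736e-02,  1.15487451e-02,  5.34085927e-06]), 'tool_pos': array([ 216.42788497, -612.34075064,  230.20687488]), 'eef_rot': array([-3.09451460e+00, -5.30907675e-01,  6.46665680e-04]), 'contact_force': array([1.06405136, 0.03135906, 0.50422198]), 'moment': array([-0.00758097,  0.03895165,  0.04419812]), 'finger_gap': 1.0006805214141625}
top 48.278457400059175 [[-0.09, -1.0, -0.0], [-0.98, 0.09, -0.2], [0.2, -0.02, -0.98]] [ -22.01350731  563.85486292 1326.05236622]
hub_top [([683.0, -100.0, 24.0], 0.92)]
carousel_deck [([680.0, -100.0, 25.0], 0.69)]
wide_jar [([776.0, 257.0, 52.0], 0.93), ([613.0, -9.0, 76.0], 0.67), ([321.0, -262.0, 57.0], 0.6)]
carton [([778.0, -24.0, 64.0], 0.57)]
amber_bottle [([759.0, -174.0, 102.0], 0.84)]
slim_j
[... 432 characters left out ...]
74045782 1714.20765555]
hub_top [([702.0, -86.0, 24.0], 0.57), ([625.0, 4.0, 80.0], 0.46)]
carousel_deck [([702.0, -82.0, 24.0], 0.58), ([784.0, -7.0, 68.0], 0.35)]
wide_jar [([622.0, 4.0, 79.0], 0.83), ([791.0, 274.0, 59.0], 0.76), ([337.0, -252.0, 56.0], 0.68)]
carton [([784.0, -7.0, 69.0], 0.65), ([533.0, -461.0, 51.0], 0.6)]
amber_bottle [([788.0, -161.0, 91.0], 0.92), ([612.0, -163.0, 84.0], 0.62)]
slim_jar [([612.0, -162.0, 83.0], 0.82), ([624.0, 3.0, 78.0], 0.24)]
tray [([449.0, -109.0, 0.0], 0.68), ([531.0, -455.0, 50.0], 0.67)]
shelf [([521.0, 231.0, 116.0], 0.73)]
stop [([520.0, 230.0, 119.0], 0.81)]
glass_bottle [([706.0, -87.0, 27.0], 0.41)]
mortar [([531.0, -456.0, 49.0], 0.68)]
```

View pics/top0.png

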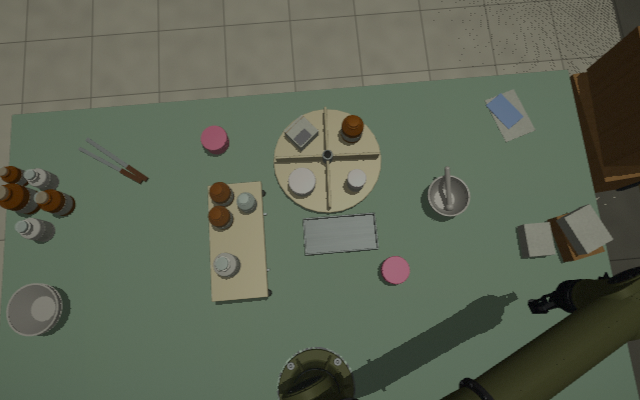

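View pics/scene0.png

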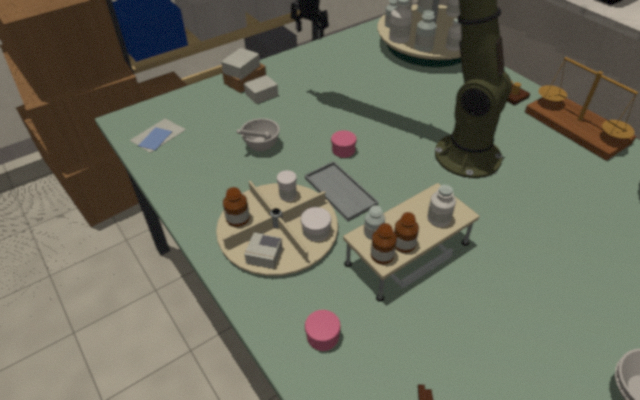

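The top view shows the carousel hub at about (328,155). Around it are:
- the white wide jar at (302,181)
- the slim jar at (356,180)
- the carton at (302,132)
- the amber bottle at (352,127)

The tray is at (340,235), the shelf at (238,242) and the mortar at (448,196).

Things that could be mistaken for the wide jar are the pink jars at (215,138) and (396,270) and the slim jar at (356,180). For the carton they are the white boxes at (540,240) and (585,230). By the description I choose (302,181) and (302,132).

```bash
python3 - <<'E'
from h import *
g=dict(np.load("top0.npz"));P=cloud(g);img=g["frame"]
cv2.imwrite("pics/crop.png",cv2.resize(img[90:310,200:400],None,fx=2.7,fy=2.7,interpolation=cv2.INTER_CUBIC))
def reg(x0,x1,y0,y1,z0,z1):
    m=(P[...,0]>x0)&(P[...,0]<x1)&(P[...,1]>y0)&(P[...,1]<y1)&(P[...,2]>z0)&(P[...,2]<z1);return P[m]
def circ(q):
    q=q[cv2.convexHull(q[:,:2].astype(np.float32),returnPoints=False)[:,0]]
    (x,y),r=cv2.minEnclosingCircle(q[:,:2].astype(np.float32));return round(x),round(y),round(r,1)
print("deck",circ(reg(480,900,-300,100,16,34)))
h=reg(650,720,-130,-70,76,90);print("hub",len(h),h.mean(0))
for n,c,z in(("jar",(607,-5),(70,90)),("slim",(596,-174),(92,112)),("carton",(778,-24),(55,75))):
    q=reg(c[0]-60,c[0]+60,c[1]-60,c[1]+60,*z);print(n,len(q),circ(q),cv2.minAreaRect(q[:,:2].astype(np.float32)))
# partitions: top z 62..74
q=reg(480,900,-300,100,62,73);a=np.degrees(np.arctan2(q[:,1]+100,q[:,0]-685));r=np.hypot(q[:,1]+100,q[:,0]-685)
print(np.histogram(a[(r>30)&(r<170)],bins=72,range=(-180,180))[0].reshape(6,12))
t=reg(370,530,-260,30,-6,26);
q=reg(370,500,-250,20,8,24);print("traywall",len(q),cv2.minAreaRect(q[:,:2].astype(np.float32)))
q=reg(250,680,60,300,108,128);print("shelf",len(q),cv2.minAreaRect(q[:,:2].astype(np.float32)))
E
```

```text
deck (659, -113, 211.4)
hub 57 [691.70527938 -94.58529583  81.22113147]
jar 578 (615, -8, 43.1) ((614.53955078125, -7.7623291015625), (82.35679626464844, 82.76025390625), 21.71147346496582)
slim 289 (603, -176, 29.2) ((602.5818481445312, -175.7837677001953), (55.126834869384766, 55.858699798583984), 84.75447845458984)
carton 609 (781, -17, 55.3) ((781.272705078125, -19.006080627441406), (80.20222473144531, 83.3614501953125), 41.106109619140625)
[[ 0  0  0  0  0  4  7  3  0  0  0  0]
 [ 0  0  0  0  0 30 60 16  2  1  0  0]
 [10  4  4  2  1  3  0  0  0  0  0 28]
 [52 11  3  8 32 71 76 73 76 76 74 46]
 [11  0  3 15 56 41  0  0  0  1  0  1]
 [ 2  3  1  4  7  9  0  1  2  6 49 39]]
traywall 466 ((435.154541015625, -118.70706176757812), (127.93156433105469, 257.4168395996094), 0.38379350304603577)
shelf 4672 ((445.7303466796875, 192.5478057861328), (161.1195831298828, 340.1645812988281), 89.90989685058594)
```

View pics/crop.png

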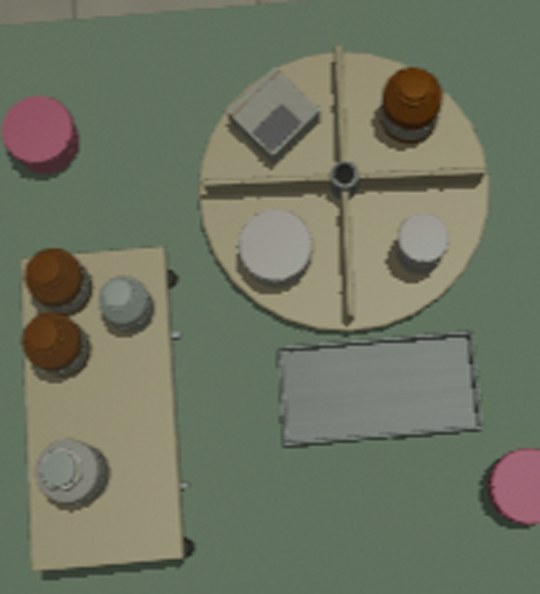

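The crop confirms the round white wide jar at crop (275,247) and the white carton at (275,115). The pink jars lie outside the carousel, and the tray's corners show clearly.

```bash
cat >> h.py <<'E'
from scipy.spatial.transform import Rotation as Ro
def pose():
    s=sense();M=Ro.from_rotvec(s["eef_rot"]).as_matrix();return s,M,np.arctan2(M[1,0],M[0,0])
def to(x,y,z,phi=None):
    "shift in cm along the tool axes after rolling to phi (deg)"
    s,M,p=pose();q=p if phi is None else np.radians(phi)
    d=(np.array([x,y,z])-s["tool_pos"])/10
    X=np.array([np.cos(q),np.sin(q)]);Y=np.array([np.sin(q),-np.cos(q)])
    print("roll",round(p-q,3),"x,y,z cm",round(d[:2]@X,2),round(d[:2]@Y,2),round(-d[2],2),"phi",round(np.degrees(p),1),"tilt",M[2,2].round(4))
def plane(g,u,v,z):
    f=200/np.tan(np.radians(g["vfov"])/2);R=np.array(g["R"]);t=np.array(g["t"])
    d=R.T@np.array([(u-g["cx"])/f,(v-g["cy"])/f,1]);c=-R.T@t;return c+d*(z-c[2])/d[2]
E
python3 - <<'E'
from h import *
g=dict(np.load("top0.npz"))
for u,v in((278,348),(470,333),(480,430),(285,445)): print(plane(g,200+(u+.5)/2.7-.5,90+(v+.5)/2.7-.5,18).round())
to(552,-86,130,-3.5)
E
```

```text
[506.  -2.  18.]
[ 504. -228.   18.]
[ 390. -227.   18.]
[392.  -1.  18.]
roll 0.401 x,y,z cm 30.26 -54.63 10.14 phi 19.5 tilt -1.0
```

>>> drive_tool --pt "0 0 0 0.1 -0.3" --pt "0 0 0 0.1 -0.3" --pt "0 0 0 0.1 -0.3" --pt "0 0 0 0.1 -0.3" --pt "2.1 -3.6 0.2 0 -0.3" --pt "2.1 -3.6 0.2 0 -0.3" --pt "2.1 -3.6 0.4 0 -0.3" --pt "2.1 -3.6 0.6 0 -0.3" --pt "2.1 -3.6 0.6 0 -0.3" --pt "2.1 -3.6 0.6 0 -0.3" --pt "2.1 -3.6 0.6 0 -0.3" --pt "2.1 -3.6 0.6 0 -0.3" --pt "2.1 -3.6 0.6 0 -0.3" --pt "2.1 -3.6 0.6 0 -0.3" --pt "2.1 -3.6 0.6 0 -0.3" --pt "2 -3.6 0.6 0 -0.3" --pt "2 -3.6 0.6 0 -0.3" --pt "2 -3.6 0.6 0 -0.3" --pt "1.2 -4 0.6 0 -0.3" --pt "0 0 0 0 -0.3" --force 20

```text
clock: 2.87
tool_pos: [551.6, -80.5, 151.3]
eef_rot: [-3.134, 0.074, -0.001]
contact_force: [-1.3, 1.5, 0.3]
finger_gap: 0.353
```

```bash
python3 - <<'E'
from h import *
to(552,-86,38,-3.5);print(sense()["tool_pos"],sense()["finger_gap"])
E
```

```text
roll 0.014 x,y,z cm 0.07 0.55 11.33 phi -2.7 tilt -1.0
[551.64539179 -80.46415215 151.27475197] 0.35282198224169814
```

>>> drive_tool --pt "0 0.55 0 0.014 -0.3" --pt "0 0 2.5 0 -0.3" --pt "0 0 2.5 0 -0.3" --pt "0 0 2.5 0 -0.3" --pt "0 0 2 0 -0.3" --pt "0 0 1.8 0 -0.3" --pt "0 0 0 0 -0.6" --pt "0 0 0 0 -0.7" --pt "0 0 0 0 -0.7"

```text
clock: 3.62
tool_pos: [549.6, -98.8, 40.0]
eef_rot: [3.138, -0.119, 0.002]
contact_force: [-0.3, -0.2, -0.5]
finger_gap: 0.149
```

```bash
python3 - <<'E'
from h import *
s=sense();to(552,-86,38,-3.5);print(s["tool_pos"],s["finger_gap"],s["contact_force"])
g=vision.grab_frame("wrist");cv2.imwrite("pics/w1.png",g["frame"])
E
```

```text
roll -0.015 x,y,z cm 0.16 -1.29 0.2 phi -4.3 tilt -1.0
[549.58229568 -98.78139224  39.95112598] 0.148795933088632 [-0.25097484 -0.23757996 -0.46495449]
```

View pics/w1.png

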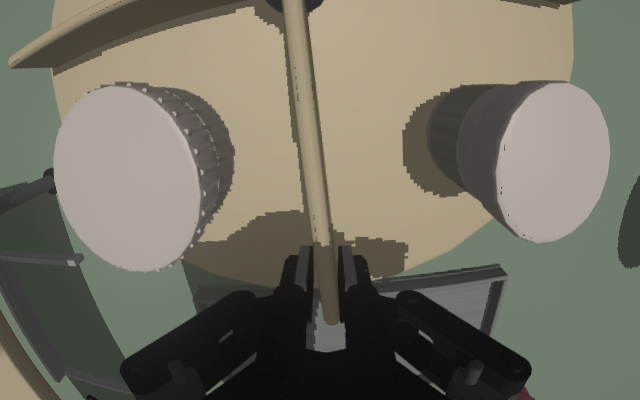

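The wrist view shows the partition running from (290,0) to (330,320), between the fingers. The wide jar is at (130,175) and the slim jar at (550,160). Since the tool centre is at y = -99, the partition now lies at about 181.5°.

>>> drive_tool --pt "0 0 0 -0.1 -0.7" --pt "0.03 0.45 0 -0.031 -0.7" --pt "0.03 0.88 0 -0.062 -0.7" --pt "0.03 0.88 0 -0.062 -0.7" --pt "0.03 0.88 0 -0.062 -0.7" --pt "0.03 0.88 0 -0.062 -0.7" --pt "0.03 0.88 0 -0.062 -0.7" --pt "0.03 0.88 0 -0.062 -0.7" --pt "0.03 0.88 0 -0.062 -0.7" --pt "0.03 0.88 0 -0.062 -0.7" --pt "0.03 0.88 0 -0.062 -0.7" --pt "0.01 0.44 0 -0.031 -0.7" --pt "0 0 0 0 -0.7" --pt "0 0 0 0 -0.5" --pt "0 0 -3 0 -0.3" --pt "0 0 -4 0 -0.3" --pt "0 0 -3.5 0 -0.3" --pt "0 0 0 0 -0.3"

```text
clock: 5.17
tool_pos: [582.9, -179.4, 152.7]
eef_rot: [2.971, 0.994, 0.017]
contact_force: [1.1, -0.6, 1.0]
finger_gap: 0.348
```

```bash
cat >> h.py <<'E'
AX=np.array([692,-95.])
def cloudtop(tag):
    g=vision.grab_frame("top");P=cloud(g);cv2.imwrite(f"pics/{tag}.png",cv2.resize(g["frame"][90:310,200:400],None,fx=2.7,fy=2.7,interpolation=cv2.INTER_CUBIC))
    return g,P
def pol(x,y): d=np.array([x,y])-AX;return "r %.0f ang %.1f"%(np.hypot(*d),np.degrees(np.arctan2(d[1],d[0]))%360)
E
python3 - <<'E'
from h import *
s=sense();print(s["tool_pos"],s["finger_gap"],pol(*s["tool_pos"][:2]))
g,P=cloudtop("t1")
for l in("carton","amber_bottle","slim_jar","wide_jar"):
    for d in nets.recognise("top",l)[:2]: print(l,np.round(d["xyz"]),pol(*d["xyz"][:2]),d["conf"])
to(692-58*np.cos(.157),-95+58*np.sin(.157),140,-9)
E
```

```text
[ 582.92484246 -179.43463367  152.73287908] 0.3483764310979708 r 138 ang 217.7
carton [707.  19.  65.] r 115 ang 82.3 0.81
carton [677. -55.  24.] r 43 ang 110.7 0.39
amber_bottle [ 796. -104.  101.] r 105 ang 355.0 0.83
amber_bottle [ 536. -461.   38.] r 398 ang 246.9 0.6
wide_jar [576. -80.  77.] r 117 ang 172.5 0.94
wide_jar [779. 255.  55.] r 361 ang 76.1 0.58
roll 0.803 x,y,z cm 4.23 -10.07 0.28 phi 37.0 tilt -1.0
```

View pics/t1.png

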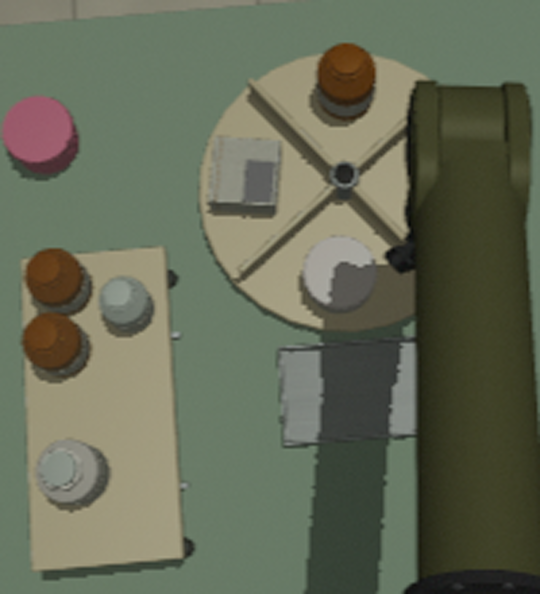

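The top view shows the wide jar at crop (338,272), on the tray side at about 172°. The carton is at (247,175), and the tray is still at x 278–475.

>>> drive_tool --pt "0 0 0 0.115 -0.3" --pt "0 0 0 0.115 -0.3" --pt "0 0 0 0.115 -0.3" --pt "0 0 0 0.115 -0.3" --pt "0 0 0 0.115 -0.3" --pt "0 0 0 0.115 -0.3" --pt "0 0 0 0.115 -0.3" --pt "1.4 -2.8 0 0 -0.3" --pt "1.4 -2.8 0 0 -0.3" --pt "1.4 -2.8 0 0 -0.3" --pt "0 -1.6 0 0 -0.3" --pt "0 0 0 0 -0.3" --pt "0 0 0 0 -0.3"

```text
clock: 6.5
tool_pos: [634.7, -85.6, 142.2]
eef_rot: [-3.132, 0.246, 0.005]
contact_force: [-0.3, 0.1, 0.8]
finger_gap: 0.353
```

```bash
python3 - <<'E'
from h import *
to(692-58,-87,33,-9)
g=vision.grab_frame("wrist");cv2.imwrite("pics/w2.png",g["frame"])
g,P=cloudtop("t2")
for d in nets.recognise("top","wide_jar")[:1]: print(np.round(d["xyz"]),pol(*d["xyz"][:2]),d["conf"])
E
```

```text
roll 0.001 x,y,z cm -0.05 0.15 10.92 phi -9.0 tilt -1.0
[777. 260.  51.] r 365 ang 76.6 0.94
```

View pics/w2.png

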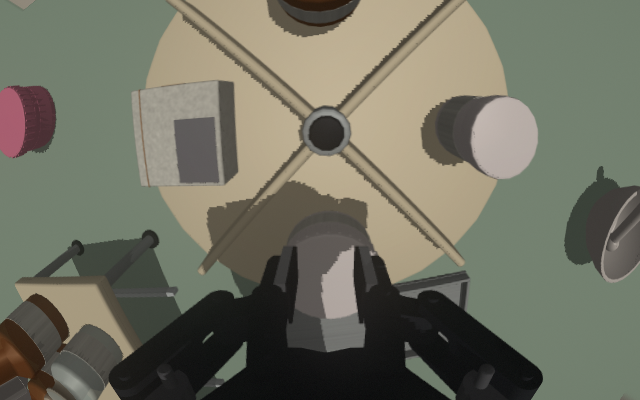

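The wrist view shows the hub at (326,132), the carton at (190,130), and the jar at (330,265) lying centred on the finger axis. The tool is 58 mm from the axis, so the fingers clear both the hub and the jar; I descend next.

>>> drive_tool --pt "0.3 0.1 2 0 -0.3" --pt "0 0 2 0 -0.3" --pt "0 0 2 0 -0.3" --pt "0 0 1.5 0 -0.3" --pt "0 0 1.5 0 -0.3" --pt "0 0 1.9 0 -0.3" --pt "0 0 0 0 -0.3" --pt "0 0 0 0 -0.3"

```text
clock: 7.32
tool_pos: [637.0, -90.1, 33.9]
eef_rot: [3.131, -0.253, -0.004]
contact_force: [0.4, 0.2, 1.3]
finger_gap: 0.351
```

>>> drive_tool --pt "-0.6 0 0 0 -0.3" --pt "-0.8 0 0 0 -0.3" --pt "-0.8 0 0 0 -0.3" --pt "-0.8 0 0 0 -0.3" --pt "-0.8 0 0 0 -0.3" --pt "-0.8 0 0 0 -0.3" --pt "-0.8 0 0 0 -0.3" --pt "-0.8 0 0 0 -0.3" --pt "-0.8 0 0 0 -0.3" --pt "-0.8 0 0 0 -0.3" --pt "-0.8 0 0 0 -0.3" --pt "-0.8 0 0 0 -0.3" --pt "-0.8 0 0 0 -0.3" --pt "-0.8 0 0 0 -0.3" --pt "-0.8 0 0 0 -0.3" --pt "-0.8 0 0 0 -0.3" --pt "-0.6 0 0 0 -0.3" --pt "0 0 0 0 -0.3" --pt "0 0 0 0 -0.3"

```text
clock: 8.9
tool_pos: [507.7, -67.6, 34.9]
eef_rot: [3.131, -0.25, 0.0]
contact_force: [1.3, -1.1, -0.8]
finger_gap: 0.353
```

```bash
python3 - <<'E'
from h import *
s=sense();print(s["tool_pos"],s["contact_force"])
vision.grab_frame("scene")
for l in("wide_jar","tray","carton","slim_jar"):
    for d in nets.recognise("scene",l)[:2]: print(l,np.round(d["xyz"]),round(d["conf"],2))
g=vision.grab_frame("scene");cv2.imwrite("pics/s2.png",cv2.resize(g["frame"][110:310,180:440],None,fx=2.7,fy=2.7))
E
```

```text
[507.74667156 -67.57600333  34.92268823] [ 1.28638187 -1.07655301 -0.77012708]
wide_jar [460. -36.  62.] 0.91
wide_jar [792. 272.  59.] 0.71
tray [475. -74.   3.] 0.72
carton [716.  38.  67.] 0.85
slim_jar [ 685. -199.   86.] 0.91
```

View pics/s2.png

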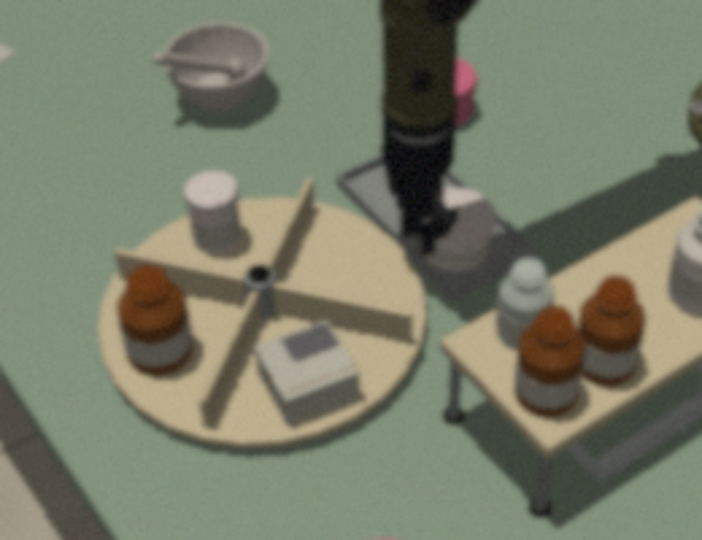

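The jar sits upright at about (450,-52), and its lid is about 60 mm high, which fits lying on the tray floor. The others are still in the carousel, with the carton at crop (305,370). I go up and over to the partition between the carton's and the jar's sections.

>>> drive_tool --pt "0.3 0 0 0 -0.3" --pt "0.2 0 -3 0 -0.3" --pt "0 0 -4 0 -0.3" --pt "0 0 -3.5 0 -0.3" --pt "0 0 0 0.12 -0.3" --pt "0 0 0 0.12 -0.3" --pt "0 0 0 0.12 -0.3" --pt "0 0 0 0.12 -0.3" --pt "0 0 0 0.12 -0.3" --pt "0 0 0 0.12 -0.3" --pt "0 0 0 0 -0.3" --pt "0 0 0 0 -0.3"

```text
clock: 10.2
tool_pos: [512.9, -68.2, 139.8]
eef_rot: [2.845, -1.332, -0.001]
contact_force: [-0.3, 0.3, -0.3]
finger_gap: 0.35
```

```bash
python3 - <<'E'
from h import *
a=np.radians(128);to(692+140*np.cos(a),-95+140*np.sin(a),140,-52)
vision.grab_frame("top")
for l in("wide_jar","carton","tray"):
    for d in nets.recognise("top",l)[:1]: print(l,np.round(d["xyz"]),pol(*d["xyz"][:2]),round(d["conf"],2))
E
```

```text
roll 0.032 x,y,z cm -0.86 -12.46 -0.02 phi -50.2 tilt -1.0
wide_jar [ 318. -263.   55.] r 410 ang 204.2 0.98
carton [710.  18.  63.] r 115 ang 81.1 0.97
tray [ 452. -183.    1.] r 256 ang 200.1 0.84
```

>>> drive_tool --pt "-0.3 -3 0 0.03 -0.3" --pt "-0.3 -3.2 0 0 -0.3" --pt "-0.2 -3.2 0 0 -0.3" --pt "0 -3.1 0 0 -0.3" --pt "0 0 0 0 -0.3" --pt "0 0 0 0 -0.3" --pt "0 0 2.5 0 -0.3" --pt "0 0 2.5 0 -0.3" --pt "0 0 2.5 0 -0.3" --pt "0 0 2.5 0 -0.3" --pt "0 0 0.2 0 -0.4" --pt "0 0 0 0 -0.6" --pt "0 0 0 0 -0.7" --pt "0 0 0 0 -0.7" --pt "0 0 0 0 -0.7"

```text
clock: 11.65
tool_pos: [607.3, 15.3, 39.9]
eef_rot: [-2.821, 1.379, -0.005]
contact_force: [-0.4, 0.1, -0.0]
finger_gap: 0.15
```

```bash
python3 - <<'E'
from h import *
s,M,p=pose();print(s["tool_pos"],pol(*s["tool_pos"][:2]),s["finger_gap"],np.degrees(p),s["contact_force"],s["joints"].round(2))
g=vision.grab_frame("wrist");cv2.imwrite("pics/w3.png",g["frame"])
E
```

```text
[607.31548449  15.27121698  39.88895673] r 139 ang 127.5 0.15008438649414338 -52.10652685885846 [-0.41838387  0.06897832 -0.03541457] [ 0.23  0.42 -0.36  1.75  0.17  1.   -2.68]
```

View pics/w3.png

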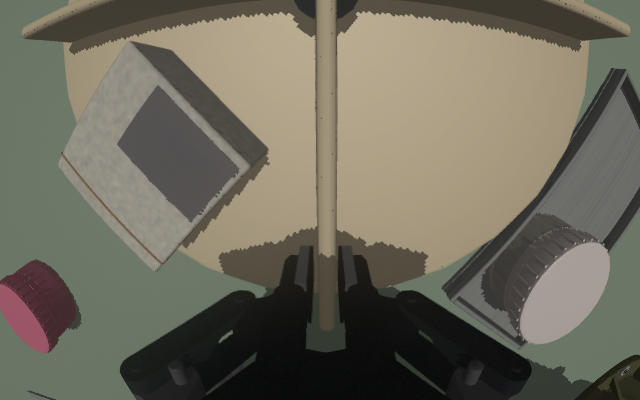

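The wrist view shows the partition between the fingers at x≈327, with the carton at (165,160). The jar stands upright in the tray at (565,290). Next is the turn by an arc; joint 7 is near its limit but moves away from it.

>>> drive_tool --pt "0.02 0.68 0 -0.049 -0.7" --pt "0.06 1.36 0 -0.098 -0.7" --pt "0.06 1.36 0 -0.098 -0.7" --pt "0.06 1.36 0 -0.098 -0.7" --pt "0.06 1.36 0 -0.098 -0.7" --pt "0.06 1.36 0 -0.098 -0.7" --pt "0.06 1.36 0 -0.098 -0.7" --pt "0.06 1.36 0 -0.098 -0.7" --pt "0.06 1.36 0 -0.098 -0.7" --pt "0.06 1.36 0 -0.098 -0.7" --pt "0.06 1.36 0 -0.098 -0.7" --pt "0.06 1.36 0 -0.098 -0.7" --pt "0.06 1.36 0 -0.098 -0.7" --pt "0.06 1.36 0 -0.098 -0.7" --pt "0.06 1.36 0 -0.098 -0.7" --pt "0.06 1.36 0 -0.098 -0.7" --pt "0.06 1.36 0 -0.098 -0.7" --pt "0.06 1.36 0 -0.098 -0.7" --pt "0.06 1.36 0 -0.098 -0.7" --pt "0.06 1.36 0 -0.098 -0.7"

```text
clock: 13.37
tool_pos: [615.7, -212.4, 38.8]
eef_rot: [2.752, 1.514, -0.001]
contact_force: [-1.3, 1.1, 0.6]
finger_gap: 0.149
```

>>> drive_tool --pt "0.02 0.8 0 -0.058 -0.7" --pt "0 0 0 0 -0.7" --pt "0 0 0 0 -0.7" --pt "0 0 0 0 -0.7"

```text
clock: 13.7
tool_pos: [622.2, -215.6, 38.5]
eef_rot: [2.711, 1.586, -0.0]
contact_force: [-0.0, -0.6, 0.1]
finger_gap: 0.147
```

```bash
python3 - <<'E'
from h import *
s,M,p=pose();print(s["tool_pos"],pol(*s["tool_pos"][:2]),s["finger_gap"],np.degrees(p),s["contact_force"],s["joints"].round(2))
vision.grab_frame("scene")
for l in("wide_jar","carton","slim_jar","amber_bottle"):
    for d in nets.recognise("scene",l)[:1]: print(l,np.round(d["xyz"]),pol(*d["xyz"][:2]),round(d["conf"],2))
E
```

```text
[ 622.17405151 -215.56045263   38.45370245] r 139 ang 239.9 0.147458749718365 60.6340467369233 [-0.01854542 -0.57233916  0.11941296] [ 0.75  0.56 -0.6   1.61  0.35  1.08 -0.46]
wide_jar [472. -46.  58.] r 226 ang 167.5 0.94
carton [ 584. -110.   68.] r 109 ang 188.0 0.91
slim_jar [817. -51.  88.] r 132 ang 19.2 0.6
amber_bottle [676.  35.  95.] r 131 ang 96.8 0.86
```

>>> drive_tool --pt "0 0 0 0 -0.5" --pt "0 0 -3 0 -0.3" --pt "0 0 -4 0 -0.3" --pt "0 0 -3.5 0 -0.3" --pt "0 0 0 0.115 -0.3" --pt "0 0 0 0.115 -0.3" --pt "0 0 0 0.115 -0.3" --pt "0 0 0 0.115 -0.3" --pt "0 0 0 0.115 -0.3" --pt "0 0 0 0.115 -0.3" --pt "0 0 0 0.115 -0.3" --pt "0 0 0 0 -0.3" --pt "0 0 0 0 -0.3"

```text
clock: 15.03
tool_pos: [622.1, -214.9, 142.7]
eef_rot: [-3.115, -0.405, 0.001]
contact_force: [0.3, -0.0, -0.9]
finger_gap: 0.348
```

```bash
python3 - <<'E'
from h import *
to(637,-109,140,14.5)
E
```

```text
roll 0.005 x,y,z cm 4.09 -9.88 0.27 phi 14.8 tilt -1.0
```

>>> drive_tool --pt "1.1 -2.5 0 0 -0.3" --pt "1 -2.5 0 0 -0.3" --pt "1 -2.5 0 0 -0.3" --pt "1 -2.4 0 0 -0.3" --pt "0 0 0 0 -0.3" --pt "0 0 0 0 -0.3"

```text
clock: 15.53
tool_pos: [637.2, -106.3, 143.0]
eef_rot: [-3.114, -0.41, -0.0]
contact_force: [-1.0, -0.1, -0.6]
finger_gap: 0.35
```

```bash
python3 - <<'E'
from h import *
to(637,-109,33,14.5)
g=vision.grab_frame("wrist");cv2.imwrite("pics/w4.png",g["frame"])
E
```

```text
roll 0.009 x,y,z cm -0.09 0.25 11.0 phi 15.0 tilt -1.0
```

View pics/w4.png

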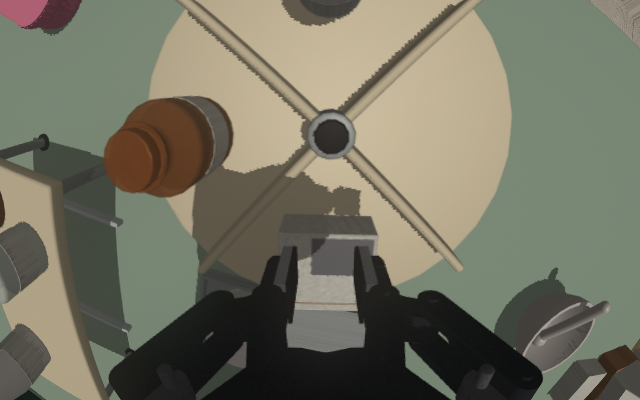

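The wrist view shows the carton at (328,255), centred and square to the jaws. The hub is at (331,133), with the slim jar at (325,5) and the amber bottle at (165,145) standing in the carousel.

>>> drive_tool --pt "0.1 0 2 0 -0.3" --pt "0 0 2 0 -0.3" --pt "0 0 2 0 -0.3" --pt "0 0 1.5 0 -0.3" --pt "0 0 1.5 0 -0.3" --pt "0 0 2 0 -0.3" --pt "0 0 0 0 -0.3" --pt "0 0 0 0 -0.3"

```text
clock: 16.25
tool_pos: [636.7, -110.7, 31.7]
eef_rot: [-3.116, -0.397, 0.005]
contact_force: [-0.1, -0.4, 0.2]
finger_gap: 0.349
```

>>> drive_tool --pt "-0.5 0 0 0 -0.3" --pt "-0.8 0 0 0 -0.3" --pt "-0.8 0 0 0 -0.3" --pt "-0.8 0 0 0 -0.3" --pt "-0.8 0 0 0 -0.3" --pt "-0.8 0 0 0 -0.3" --pt "-0.8 0 0 0 -0.3" --pt "-0.8 0 0 0 -0.3" --pt "-0.8 0 0 0 -0.3" --pt "-0.8 0 0 0 -0.3" --pt "-0.8 0 0 0 -0.3" --pt "-0.8 0 0 0 -0.3" --pt "-0.8 0 0 0 -0.3" --pt "-0.8 0 0 0 -0.3" --pt "-0.8 0 0 0 -0.3" --pt "-0.8 0 0 0 -0.3" --pt "-0.8 0 0 0 -0.3" --pt "-0.8 0 0 0 -0.3" --pt "0 0 0 0 -0.3" --pt "0 0 0 0 -0.3"

```text
clock: 17.92
tool_pos: [500.9, -145.1, 32.9]
eef_rot: [3.116, 0.398, -0.001]
contact_force: [-0.1, 0.7, -0.4]
finger_gap: 0.35
```

```bash
python3 - <<'E'
from h import *
s=sense();print(s["tool_pos"],s["contact_force"])
g=vision.grab_frame("scene");cv2.imwrite("pics/s3.png",cv2.resize(g["frame"][110:310,180:440],None,fx=2.7,fy=2.7))
for l in("wide_jar","carton","tray","slim_jar","amber_bottle"):
    for d in nets.recognise("scene",l)[:1]: print(l,np.round(d["xyz"]),round(d["conf"],2))
E
```

```text
[ 500.89965783 -145.10400052   32.92504313] [-0.06729744  0.65240489 -0.41529887]
wide_jar [ 335. -246.   55.] 0.96
carton [ 451. -128.   47.] 0.63
tray [484. -39.   5.] 0.76
slim_jar [815. -46.  91.] 0.73
amber_bottle [677.  38.  92.] 0.81
```

>>> drive_tool --pt "0.4 0 0 0 -0.3" --pt "0.2 0 -3 0 -0.3" --pt "0 0 -4 0 -0.3" --pt "0 0 -4 0 -0.3" --pt "0 0 0 0.12 -0.3" --pt "0 0 0 0.12 -0.3" --pt "0 0 0 0 -0.3" --pt "0 0 0 0 -0.3"

```text
clock: 18.88
tool_pos: [507.4, -142.9, 142.8]
eef_rot: [3.141, 0.029, -0.0]
contact_force: [-0.7, 0.2, 0.1]
finger_gap: 0.355
```

```bash
python3 - <<'E'
from h import *
to(472,-228,140,0)
E
```

```text
roll 0.018 x,y,z cm -3.54 8.51 0.28 phi 1.1 tilt -1.0
```

>>> drive_tool --pt "-0.9 2.1 0 0.018 -0.3" --pt "-0.9 2.1 0 0 -0.3" --pt "-0.9 2.1 0 0 -0.3" --pt "-0.9 2.1 0 0 -0.3" --pt "0 0 0 0 -0.3" --pt "0 0 0 0 -0.3"

```text
clock: 19.38
tool_pos: [470.6, -228.2, 142.1]
eef_rot: [-3.141, 0.006, 0.002]
contact_force: [-0.6, 1.1, -0.1]
finger_gap: 0.351
```

```bash
python3 - <<'E'
from h import *
to(472,-228,9,0)
w=vision.grab_frame("wrist")["frame"];g,P=cloudtop("t4");np.savez("t4.npz",**g)
s=vision.grab_frame("scene")["frame"][130:290,280:440]
t=g["frame"][180:300,230:400]
o=np.zeros((560,800,3),np.uint8);o[:240,:340]=cv2.resize(t,(340,240));o[:320,350:670]=cv2.resize(s,(320,320));o[320:560,350:734]=cv2.resize(w,(384,240))
cv2.imwrite("pics/c5.png",o)
for n in("top","scene"):
  for l in("tray","wide_jar","carton"):
    for d in nets.recognise(n,l)[:1]: print(n,l,np.round(d["xyz"]),round(d["conf"],2))
E
```

```text
roll -0.004 x,y,z cm 0.14 -0.02 13.31 phi -0.2 tilt -1.0
top tray [426. -97.   3.] 0.6
top wide_jar [777. 260.  52.] 0.58
top carton [ 450. -158.   47.] 0.6
scene tray [478. -52.   7.] 0.58
scene wide_jar [473. -48.  60.] 0.8
scene carton [ 459. -148.   49.] 0.92
```

View pics/c5.png

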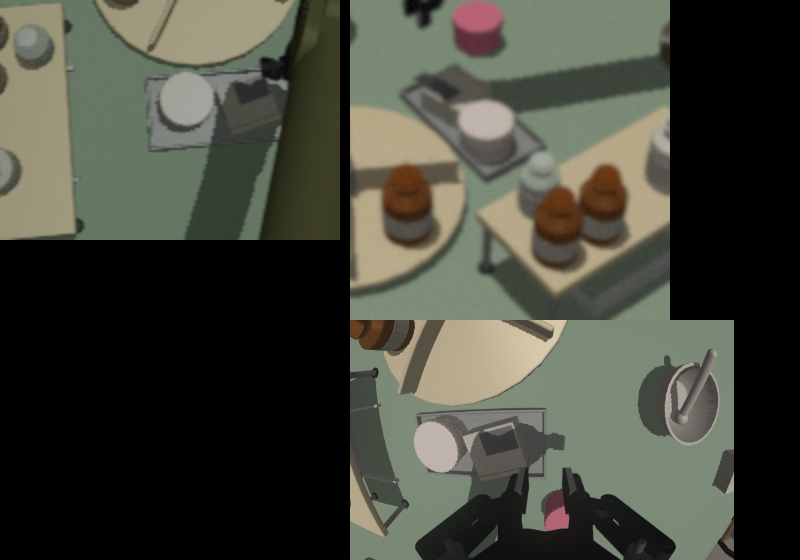

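The picture shows the jar and the carton side by side inside the tray. In the top view (upper left) the jar is at (187,98) and the carton at (250,105). The tray has not moved. The carton's rear corner is near, so I grip the end wall at x ≈ 483 with a narrower gap.

>>> drive_tool --pt "1.3 0.1 0 0 -0.5" --pt "0 0 2.5 0 -0.5" --pt "0 0 2.5 0 -0.5" --pt "0 0 2.5 0 -0.5" --pt "0 0 2 0 -0.5" --pt "0 0 1.5 0 -0.5" --pt "0 0 1.2 0 -0.5" --pt "0 0 0.9 0 -0.5" --pt "0 0 0 0 -0.5" --pt "0 0 0 0 -0.5"

```text
clock: 20.67
tool_pos: [484.7, -228.2, 12.0]
eef_rot: [-3.142, 0.005, -0.0]
contact_force: [-0.4, -0.4, 0.3]
finger_gap: 0.25
```

```bash
python3 - <<'E'
from h import *
s=sense();to(483,-228,10,0);print(s["tool_pos"],s["contact_force"],s["finger_gap"])
E
```

```text
roll -0.003 x,y,z cm -0.17 -0.02 0.2 phi -0.2 tilt -1.0
[ 484.66030871 -228.18941312   12.02985903] [-0.40843439 -0.35036371  0.3017562 ] 0.24952996823461768
```

>>> drive_tool --pt "0 0 0.2 0 -0.7" --pt "0 0 0 0 -1" --pt "0 0 0 0 -1" --pt "0 0 0 0 -1" --pt "0 0 0 0 -1" --pt "0 0 0 0 -1" --force 40

```text
clock: 21.17
tool_pos: [485.2, -228.2, 10.8]
eef_rot: [3.141, -0.005, 0.002]
contact_force: [0.0, 1.5, 6.1]
finger_gap: 0.028
```

>>> drive_tool --pt "0 -0.3 0 0 -1" --pt "0 -0.7 0 0 -1" --pt "0 -1.1 0 0 -1" --pt "0 -1.4 0 0 -1" --pt "0 -1.4 0 0 -1" --pt "0 -1.4 0 0 -1" --pt "0 -1.4 0 0 -1" --pt "0 -1.4 0 0 -1" --pt "0 -1.4 0 0 -1" --pt "0 -1.4 0 0 -1" --pt "0 -1.4 0 0 -1" --pt "0 -1.4 0 0 -1" --pt "0 -1.4 0 0 -1" --pt "0 -1.2 0 0 -1" --pt "0 -0.9 0 0 -1" --pt "0 -0.6 0 0 -1" --pt "0 -0.3 0 0 -1" --pt "0 0 0 0 -1" --pt "0 0 0 0 -1"

```text
clock: 22.75
tool_pos: [485.9, -40.3, 10.7]
eef_rot: [3.137, -0.005, 0.003]
contact_force: [-0.3, -6.9, 5.4]
finger_gap: 0.027
```

```bash
python3 - <<'E'
from h import *
s,M,p=pose();print(s["tool_pos"],s["contact_force"],s["finger_gap"],np.degrees(p))
g,P=cloudtop("t5")
sc=vision.grab_frame("scene")["frame"][130:290,280:440]
o=np.zeros((450,800,3),np.uint8);o[:450,:400]=cv2.resize(g["frame"][170:320,200:333],(400,450));o[:400,400:]=cv2.resize(sc,(400,400))
cv2.imwrite("pics/c6.png",o)
E
```

```text
[485.94924908 -40.29268761  10.73789415] [-0.3339044  -6.9154681   5.38691051] 0.02721364688869589 -0.1810603265628457
```

View pics/c6.png

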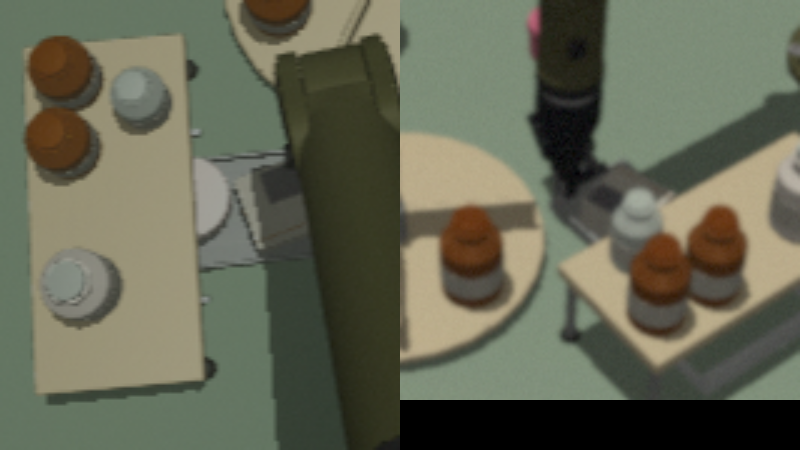

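The tray has followed, and its front end is now under the board between the guides. The jar is at (210,200) in the left view, and the bottles on the shelf are undisturbed. About 74 mm remains.

>>> drive_tool --pt "0 -0.4 0 0 -1" --pt "0 -0.8 0 0 -1" --pt "0 -1 0 0 -1" --pt "0 -1 0 0 -1" --pt "0 -1 0 0 -1" --pt "0 -1 0 0 -1" --pt "0 -0.7 0 0 -1" --pt "0 -0.4 0 0 -1" --pt "0 -0.3 0 0 -1" --pt "0 0 0 0 -1" --pt "0 0 0 0 -1"

```text
clock: 23.77
tool_pos: [486.4, 24.8, 10.8]
eef_rot: [3.136, -0.006, 0.003]
contact_force: [-0.6, -8.1, 7.0]
finger_gap: 0.025
```

>>> drive_tool --pt "0 -0.2 0 0 -1" --pt "0 -0.2 0 0 -1" --pt "0 -0.2 0 0 -1" --pt "0 -0.1 0 0 -1" --pt "0 0 0 0 -1" --pt "0 0 0 0 -1"

```text
clock: 24.27
tool_pos: [486.4, 30.8, 10.8]
eef_rot: [3.135, -0.007, 0.003]
contact_force: [-0.3, -9.2, 7.3]
finger_gap: 0.023
```

>>> drive_tool --pt "0 -0.2 0 0 -1" --pt "0 -0.2 0 0 -1" --pt "0 -0.2 0 0 -1" --pt "0 0 0 0 -1" --pt "0 0 0 0 -1"

```text
clock: 24.68
tool_pos: [486.5, 34.1, 10.8]
eef_rot: [3.131, -0.009, 0.002]
contact_force: [-0.1, -15.5, 8.3]
finger_gap: 0.024
```

The force rises at y = 34 mm, which is where I expected home. I release, go up and back off.

>>> drive_tool --pt "0 0.2 0 0 -0.8" --pt "0 0.1 0 0 -0.6" --pt "0 0 0 0 -0.5" --pt "0 0 0 0 -0.5" --pt "0 0 -1 0 -0.5" --pt "0 0 -2 0 -0.5" --pt "0 0 -4 0 -0.5" --pt "0 2 -4 0 -0.5" --pt "0 4 -2 0 -0.5" --pt "0 4 0 0 -0.5" --pt "0 4 0 0 -0.5" --pt "0 4 0 0 -0.5" --pt "0 4 0 0 -0.5" --pt "0 4 0 0 -0.5" --pt "0 0 0 0 -0.5" --pt "0 0 0 0 -0.5"

```text
clock: 26.02
tool_pos: [484.0, -219.3, 136.1]
eef_rot: [-3.141, 0.012, -0.0]
contact_force: [-0.1, 0.9, -0.4]
finger_gap: 0.246
```

```bash
python3 - <<'E'
from h import *
s,M,p=pose();print(s["tool_pos"],s["contact_force"])
g,P=cloudtop("t6")
sc=vision.grab_frame("scene");np.savez("s6.npz",**sc);np.savez("t6.npz",**g)
o=np.zeros((450,800,3),np.uint8);o[:450,:400]=cv2.resize(g["frame"][170:320,200:333],(400,450));o[:400,400:]=cv2.resize(sc["frame"][130:330,200:400],(400,400))
cv2.imwrite("pics/c7.png",o)
for n in("top","scene"):
  for l in("tray","wide_jar","carton","slim_jar","amber_bottle","glass_bottle","mortar"):
    for d in nets.recognise(n,l)[:1]: print(n,l,np.round(d["xyz"]),round(d["conf"],2))
E
```

```text
[ 484.03650095 -219.26650343  136.08840639] [-0.0862844   0.94212263 -0.36129746]
top tray [447.  54.   2.] 0.83
top wide_jar [778. 259.  50.] 0.61
top carton [447.  87.  45.] 0.57
top slim_jar [801. -63. 104.] 0.66
top amber_bottle [646.  18. 103.] 0.6
top glass_bottle [369. 208. 196.] 0.67
top mortar [ 537. -462.   38.] 0.89
scene tray [440. 237.   4.] 0.66
scene wide_jar [793. 272.  56.] 0.93
scene carton [678.  37.  94.] 0.31
scene slim_jar [814. -49.  90.] 0.97
scene amber_bottle [677.  40.  93.] 0.72
scene glass_bottle [388. 232. 190.] 0.58
scene mortar [ 530. -458.   50.] 0.88
```

View pics/c7.png

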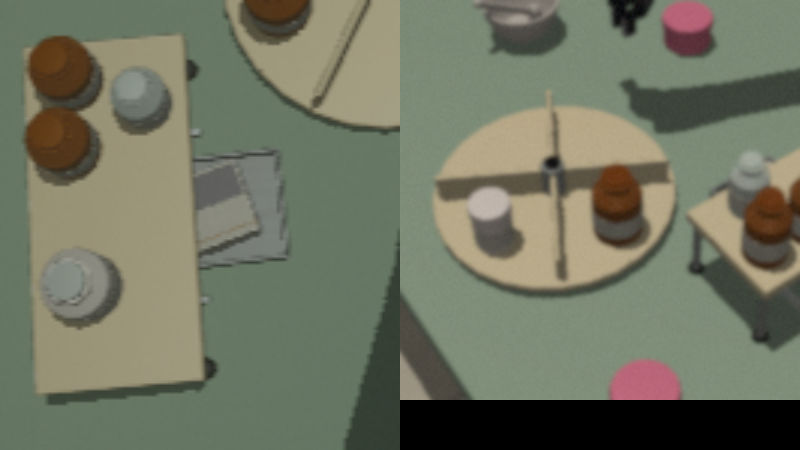

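The tray end sticks out of the board, with corners at (278,152) and (288,258) in the left view, and the carton lies flat in it. The slim jar and amber bottle stand in the carousel. I check the corner positions.

```bash
python3 - <<'E'
from h import *
g=dict(np.load("t6.npz"));P=cloud(g)
for u,v in((278,152),(288,258)): print(plane(g,200+(u+.5)*133/400-.5,170+(v+.5)/3-.5,18).round(1))
for u,v in((194,100),(196,210)): print("shelf edge",plane(g,200+(u+.5)*133/400-.5,170+(v+.5)/3-.5,118).round(1))
s=dict(np.load("s6.npz"));Q=cloud(s)
for n,C in(("top",P),("scene",Q)):
    m=(abs(C[...,0]-447)<60)&(C[...,1]>30)&(C[...,1]<220)&(C[...,2]>38)&(C[...,2]<70);print(n,m.sum(),np.percentile(C[m],[5,50,95],axis=0).round().tolist() if m.any() else"")
E
```

```text
[503.   31.5  18. ]
[391.4  29.4  18. ]
shelf edge [545.8 104.4 118. ]
shelf edge [437.2 109.  118. ]
top 466 [[414.0, 66.0, 42.0], [447.0, 93.0, 46.0], [485.0, 117.0, 51.0]]
scene 7 [[424.0, 56.0, 44.0], [429.0, 59.0, 46.0], [432.0, 61.0, 50.0]]
```

```bash
python3 -c "
from bench import robot
print(robot.finish_job())"
```

```text
the job is handed in; nothing more can be done
None
```

I drew the wide jar and the carton off the carousel into the tray, slid the tray home under the shelf, and handed the job in at about 26 s; no verdict is reported.

- **Jar and carton:** I turned the carousel twice by its partitions and drew each item off the edge. Both stood flat and side by side in the tray before it moved. At the end the carton top read 46 mm, so it is flat on the tray floor. The jar is hidden under the board, so I could not see it in the last picture; it was upright when last seen, partway in.
- **Tray:** I gripped its end wall and pushed until the force rose to 15.5 N, at the predicted home position. Its outer corners are at y 29–32 mm. That puts the tray at about -41 to -47 mm in the shelf frame, against -45 wanted. The spread is because the shelf edge read 104–109 mm by pixel and 112 mm by depth. The tray is within about 2 mm of the middle.
- **Everything else:** The slim jar and amber bottle stand in the carousel. The mortar and the glass bottle are where they were to within 2 mm, and the gripper is clear. A few network readings picked pink jars or gave low confidence for the hidden things, so I ignored them.

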